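Unlatch the garnish caddy and restock it with the lime

ROBOT

A 7-joint arm with a two-finger parallel gripper is mounted at the origin on a cart in front of the work surface, level with it; the furniture and walls round the work are solid. World frame = base frame: x ahead of the robot, y to its left, z up, the work surface at z = 0. Lengths are in m, angles in rad, forces in N, time in s.
With the tool pointing down it reaches from about 0.4 to 0.85 m from the base axis. Payload 6.9 kg.
Tool frame: the origin (TCP) lies between the finger pads; the fingertips stand 25 mm ahead of it and the grasp point (between the pads) lies 6 mm ahead of it; z points along the fingers, y is the line along which they close (so a half turn about z gives the same grasp; the last joint's range is limited). The gripper opens to 85 mm and grips with 20 to 120 N. Pads are 22 mm wide; open, the fingers measure 114 mm over their backs; the gripper's body (76 mm by 85 mm) begins 54 mm behind the grasp point. The pads swing forward as they close: fully open they stand 13 mm farther back than shut.
Start: joints at [-1.105, 0.507, -0.238, 1.5, 0.126, 1.149, -0.155], TCP at [0.22, 0.585, 0.256] pointing down, gripper open.
Joint ranges: [-3.08, 3.08], [-0.24, 2.05], [-1.43, 1.35], [0, 2.5], [-1.52, 4.66], [0.17, 1.96], [-2.89, 2.89]. Speed limits (rad/s): [2.39, 2.39, 3.14, 3.14, 3.14, 3.14, 3.14].

INTERFACE

Orientations are given as a unit quaternion [x, y, z, w].
In Python, from station import get_obs, viewer, ctrl gives the robot as it stands.
- The arm moves only by the shell command python3 -m inch 'ROWS' [OPENING] [FORCE]. ROWS is JSON, a list of rows, each an object of numbers: "dx", "dy", "dz": the shift along the world's x, y, z in mm; "turn": the turn about the world's z in degrees. A call has 1 to 12 rows; each row shifts and turns the commanded pose from where the row before left it; what a row does not reach is not made up. A row lasts 1/12 s, in which the tool goes at most 41.7 mm and 7.16 degrees, less where a joint would pass 70% of its speed; a pose out of reach is approached as far as the arm can. A call with a gripper value outside its range is refused whole. OPENING is the opening, from 0 (shut) to 1 (fully open), set as the call begins (- or left out, the last holds). The fingers move at their own pace and stop on an object; FORCE is the grip in N (left out, the last holds). Time passes only in rows, so rows that do not move let the fingers close. It gives the time, the measured TCP pose, the force, the opening and the grip force at its end, in the units of the state.
- get_obs(): the state, without advancing time (a new reading comes with each control period).
- viewer.grab_frame(name): name is "scene" or "top"; returns (picture, depth): 400x640x3 uint8, blue, green, red; 400x640 float32, m along the optical axis (not along the pixel's ray), 0 where there is no reading.
- viewer.get_calibration(name): a dict with "camera_matrix" (3x3 intrinsics, pixels), "camera_from_world" (4x4, takes a point from world to camera coordinates). Camera axes: x right, y down, z forward; pixel columns grow to the right and rows downward; lengths in m; the calibration is good to about 2 mm. A picture is of the moment at which its call begins. get_calibration takes no time and is no camera call.
- ctrl.close_job(): hands the job in; it is judged then, once.
The state is a dict: "t": time; "q": joint angles; "dq": joint speeds; "joint_efforts": joint torques, N m; "ee_pos": TCP position; "tool_rot": TCP orientation; "force": force on the tool from outside, world axes, zero at the start; "wrist_torque": the same for the moment, N m; "width": finger opening in m; "finger_force": force on a finger pad.
Only numpy, scipy, OpenCV 4.12 (cv2) and the standard library are available. Lean on these libraries where they do the work, as an engineer would, in place of code of your own. Each camera call takes 0.05 s, during which the arm holds its last target. There are 200 camera calls.

TASK

Restock the bar's garnish caddy before service: draw the brass slide catch all the way back towards the front edge to free the clear cover, then slide the cover fully open over the fixed half. Take the lime from the wooden board and set it down gently in the empty pan, next to the pan that already holds a lemon. Leave the cover open and do not disturb the two lemons, the bitters bottles or the jigger.

Things in the scene. Friction and masses are not known exactly. Their poses are not given: they have to be found in the camera images.
- caddy: Garnish caddy: low steel box with black top rails, 190 (x) x 340 (y) x 74 mm high, does not move. Origin: centre of its underside; x to its back, y along its length, z up; its front (-x) faces the robot. A fixed steel cover closes the +y half; a clear sliding cover with black edges lies over the -y half, above two open pans side by side along y, 82 mm apart: lemon in the -y one, the other empty.
- catch (a joint): Brass slide catch on the caddy's front rail. 0 m = locked: its bolt stands 10 mm deep between two steel lugs on the cover and blocks it. It slides to the caddy's -x (front) side, to its stop at 0.014 m = fully drawn back (bolt clear of the lugs beyond 0.011 m). It stays where it is left; about 2 N moves it.
- cover (a joint): Position of the clear sliding cover. 0 m = shut, 0.160 m = fully open at its stop; it grows as the cover slides towards the caddy's +y, over the fixed steel cover. It stays where it is left; about 2 to 4 N moves it once the catch is drawn.
- catch_tab (a point): Middle of the catch's upright brass thumb piece, 12 (caddy x) x 22 mm (caddy y), 92.5 mm above the worktop; its top is at 100.5 mm. Round its foot are the rail (74 mm high) and, 14 mm towards +x, a steel guide strap 34 mm long in y, 84 mm high: keep fingertips above 86 mm. It moves with the catch. Axes as the caddy's.
- cover_pull (a point): Middle of the brass pull bar on the sliding cover: a 12 mm round bar along the caddy's x, 100 mm long, 14 mm clear of the cover, on a post 36 mm either side of the middle. The point is 92 mm above the worktop, the bar's top 98 mm, the cover beside it 70 mm. It moves with the cover. Axes as the caddy's.
- empty_pan (a point): Centre of the floor of the empty aluminium pan, 11 mm above the worktop, where the lime goes. The pan is 128 (caddy x) x 77 mm (caddy y) inside; the wall to the lemon's pan (-y side) is 46 mm high above the worktop, the rails beside it 74 mm, the opened cover ends 40 mm away at +y. Axes as the caddy's.
- board: Wooden cutting board, 200 x 300 x 16 mm, fixed; origin at the centre of its underside. The lime and a lemon lie on it, their centres at least 120 mm apart. (Wall cabinets hang over the back of the worktop from 0.55 m up: carry things low, about 0.1 m above the caddy, so that the wrist stays clear.)
- lime_center (a point): Centre of the loose green lime: 60 mm long (own x), 48 mm wide (own y) and 48 mm high, about 60 g; lies on the board with its centre 24 mm above the board's top.
- lemon_center (a point): Centre of the yellow lemon on the board, 71 mm long (own x), 53 x 51 mm; leave it alone.
- stored_lemon_center (a point): Centre of the yellow lemon, 71 mm long (own x), 53 x 51 mm, in the other pan under the cover; leave it alone.
- bitters_a_center (a point): Bitters bottle with black cap, 43 mm across, 142 mm high, point half-way up; leave it alone.
- bitters_b_center (a point): Bitters bottle with tan cap, 43 mm across, 142 mm high, point half-way up; leave it alone.
- jigger_center (a point): Copper double jigger (hour-glass shape), 43 mm across, 84 mm high, point half-way up; leave it alone.
Things that resemble listed ones, but are neither listed nor needed, are in the scene too. Leave any red look-alike of the part that bears lime_center alone.

How it is judged:
On the way, in this order (a step that is already met when the one before it is completed fails the run):
1. the catch is drawn back while the cover is still shut (value of joint catch above 0.0115 m and value of joint cover below 0.008 m), for 0.1 s.
2. the cover is slid fully open (value of joint cover above 0.15 m and value of joint catch above 0.0115 m), for 0.1 s.
At the end, for the whole second after the job is handed in: The catch is drawn back (more than 11.5 of its 14 mm), the cover is open (more than 150 of its 160 mm) and at rest, and the lime lies at rest on the floor of the empty pan (centre inside the pan and 20 to 48 mm above the worktop) (all of step 2 and x of lime_center in the frame of caddy between -0.05 and 0.07 m and y of lime_center in the frame of caddy between -0.08 and -0.006 m and height (world z) of lime_center between 0.02 and 0.048 m and velocity of joint cover below 0.02 m/s and linear speed of lime below 0.03 m/s); the robot touches nothing.
It fails at once if a bitters bottle or the jigger is pushed 30 mm or knocked over (distance of any of bitters_a_center, bitters_b_center, jigger_center from where it was at the start of the episode above 0.03 m).
It fails at once if one of the lemons is moved 30 mm (distance of any of lemon_center, stored_lemon_center from where it was at the start of the episode above 0.03 m).
It fails at once if the lime is dropped into the pan (it moves faster than 0.7 m/s there) (x of lime_center in the frame of caddy between -0.05 and 0.07 m and y of lime_center in the frame of caddy between -0.08 and -0.006 m and height (world z) of lime_center below 0.075 m and linear speed of lime above 0.7 m/s).
It also fails if it takes over 67 s, if anything falls off the work surface, if the arm or the gripper's body presses on something with over 40 N, if the wrist force passes 120 N, or if a joint passes its speed limit or range.

## Working session

There is one attempt and no reset: what is moved stays moved. The work goes in short steps, Python scripts to look and compute and a shell command to move; the robot and the scene stay as the last step left them, time stands still between calls to the robot, and variables do not carry over. Pictures are saved under pics/ and viewed, at most 10 in all, crops included, and the job is handed in when it is done.

```bash
mkdir -p pics
cat > h.py <<'E'
import numpy as np, cv2
from station import get_obs, viewer, ctrl
def grab(n, name=None):
    im,d=viewer.grab_frame(n)
    if name: cv2.imwrite('pics/'+name+'.png',im)
    np.save('pics/%s_d.npy'%n,d); np.save('pics/%s_i.npy'%n,im)
    return im,d
def world(n,d):
    c=viewer.get_calibration(n);K=np.array(c['camera_matrix']);T=np.linalg.inv(np.array(c['camera_from_world']))
    v,u=np.mgrid[:d.shape[0],:d.shape[1]]
    p=np.stack([(u-K[0,2])/K[0,0]*d,(v-K[1,2])/K[1,1]*d,d],-1)
    return p@T[:3,:3].T+T[:3,3]
E
python3 - <<'E'
from h import *
grab('top','top0');grab('scene','scene0')
o=get_obs();print(o['t'],o['ee_pos'],o['tool_rot'])
E
```

```text
0.1 [0.21999718 0.5845668  0.25552817] [ 1.78936003e-01  9.83860394e-01 -7.84984908e-04 -1.21881946e-04]
```

View pics/top0.png

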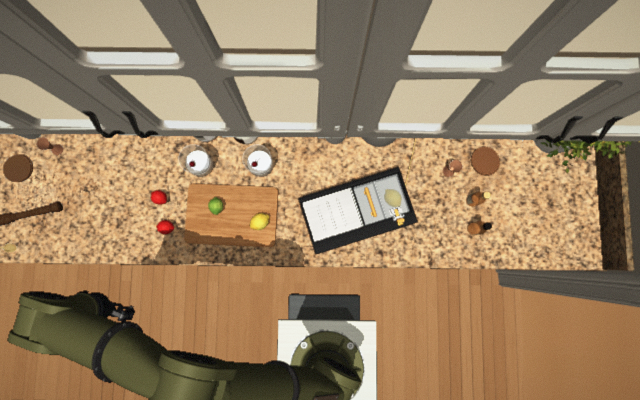

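View pics/scene0.png

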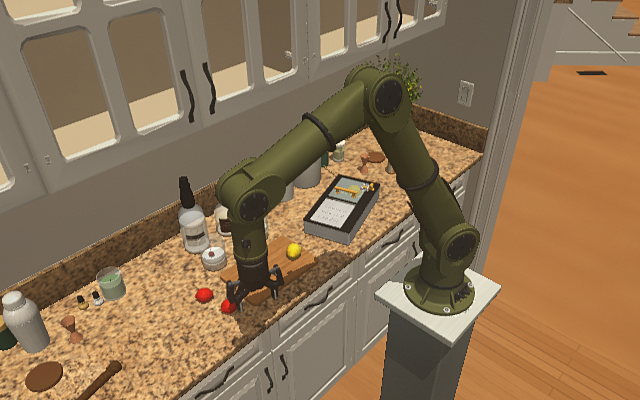

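The top view shows the caddy around (357,210), turned about 15°. The lime is at (216,205), the board's lemon at (260,221), the pull bar near (370,203) and the catch near (398,215). Next I'll measure the caddy.

Run:
```python
from h import *
im=np.load('pics/top_i.npy');d=np.load('pics/top_d.npy');W=world('top',d)
m=((W[...,2]>.055)&(W[...,2]<.12)).astype(np.uint8);m[:, :290]=0;m[:,425:]=0;m[:160]=0;m[260:]=0
n,l,s,c=cv2.connectedComponentsWithStats(m);k=1+s[1:,4].argmax()
P=W[l==k];r=cv2.minAreaRect((P[:,:2]*1000).astype(np.float32));print('caddy',r,s[k],np.median(P[:,2]))
hsv=cv2.cvtColor(im,cv2.COLOR_BGR2HSV)
for nm,lo,hi in(('lime',38,75),('yellow',22,34)):
    y=cv2.inRange(hsv,(lo,120,60),(hi,255,255));y[:150]=0;y[270:]=0
    n,l,s,c=cv2.connectedComponentsWithStats(y)
    for i in range(1,n):
        if s[i,4]>25:
            q=W[l==i];rr=cv2.minAreaRect((q[:,:2]*1000).astype(np.float32));print(nm,c[i],s[i,4],rr,q[:,2].max())
K=np.array(viewer.get_calibration('top')['camera_matrix']);print(K[0,0],d[210,357])
big=cv2.resize(im[160:260,295:425],None,fx=6,fy=6,interpolation=cv2.INTER_CUBIC);cv2.imwrite('pics/crop.png',big[:600,:780])
for v in range(196,226,2): print(v,[int(1000*W[v,u,2]) for u in range(362,416,3)])
```

```text
caddy ((504.4195556640625, -93.69168090820312), (190.5588836669922, 342.63232421875), 18.126720428466797) [ 298  166  120   88 6281] 0.06963228176598557
lime [214.37313433 205.82835821] 134 ((425.24310302734375, 210.7603759765625), (393.7453308105469, 45.867069244384766), 60.2095947265625) 1.541247895313244
yellow [577.44 153.34] 50 ((658.2842407226562, -730.1639404296875), (29.21356201171875, 72.16727447509766), 14.554986000061035) 0.2457887413277391
yellow [259.06382979 221.30638298] 235 ((423.97735595703125, 129.4429931640625), (246.93853759765625, 57.16249084472656), 65.82215881347656) 1.541247895313244
463.5870560303746 1.4940786
196 [64, 73, 96, 74, 68, 69, 74, 67, 65, 69, 70, 65, 68, 67, 69, 77, -3, -3]
198 [67, 66, 98, 64, 69, 71, 71, 70, 71, 66, 74, 66, 67, 70, 66, 73, -9, 6]
200 [68, 72, 90, 96, 69, 70, 69, 68, 72, 72, 68, 69, 65, 66, 71, 62, 72, -1]
202 [68, 71, 71, 92, 70, 69, 67, 64, 66, 65, 71, 73, 68, 66, 67, 70, 76, -3]
204 [62, 70, 69, 100, 71, 66, 69, 69, 73, 71, 72, 73, 74, 68, 62, 71, 74, 7]
206 [71, 70, 64, 96, 75, 66, 74, 71, 67, 69, 69, 64, 74, 66, 73, 76, 72, 1]
208 [66, 72, 69, 99, 94, 70, 69, 71, 75, 68, 67, 72, 75, 70, 73, 70, 70, 0]
210 [73, 70, 68, 96, 95, 77, 75, 74, 71, 73, 80, 78, 78, 74, 64, 68, 72, 71]
212 [74, 69, 67, 70, 102, 72, 68, 67, 67, 65, 86, 77, 75, 63, 69, 77, 77, 74]
214 [65, 69, 71, 74, 95, 66, 72, 73, 65, 70, 71, 78, 74, 71, 66, 69, 73, 72]
216 [69, 64, 72, 67, 92, 70, 68, 68, 66, 66, 74, 74, 80, 88, 72, 76, 75, 69]
218 [66, 69, 70, 66, 71, 67, 75, 72, 75, 75, 79, 83, 77, 95, 76, 73, 78, 74]
220 [74, 72, 65, 71, 66, 65, 64, 70, 78, 72, 75, 68, 101, 97, 73, 71, 77, 75]
222 [72, 77, 69, 69, 69, 69, 76, 70, 76, 76, 74, 74, 102, 88, 73, 73, 73, 74]
224 [57, 67, 74, 70, 77, 71, 77, 72, 70, 76, 67, 70, 80, 74, 75, 74, 68, -7]
```

View pics/crop.png

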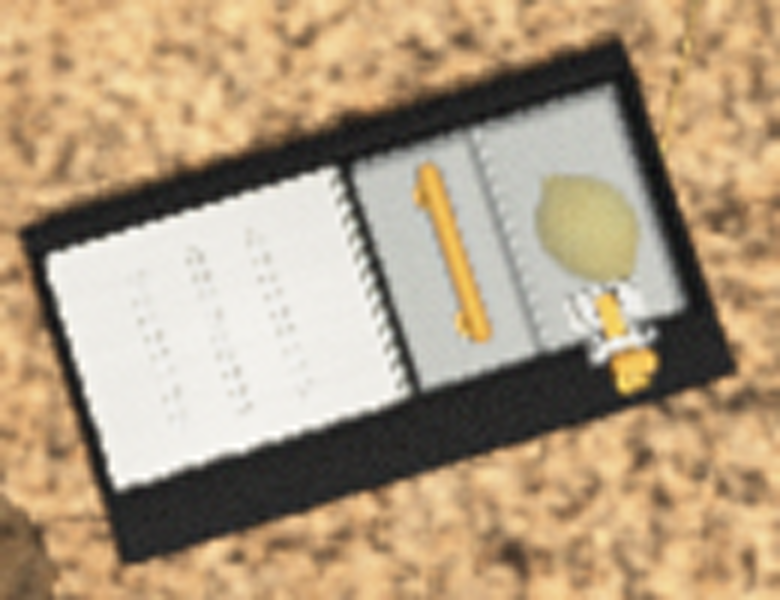

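The crop shows the pull bar from (428,170) to (482,335), with the catch tab's top at about (634,370). Next I'll turn these into positions at their known heights.

```bash
cat >> h.py <<'E'
def ray(n,u,v,z):
    c=viewer.get_calibration(n);K=np.array(c['camera_matrix']);T=np.linalg.inv(np.array(c['camera_from_world']))
    r=T[:3,:3]@np.linalg.solve(K,[u,v,1.]);o=T[:3,3];return o+r*(z-o[2])/r[2]
C=np.array([.5044,-.0937]);a=np.radians(18.);R=np.array([[np.cos(a),-np.sin(a)],[np.sin(a),np.cos(a)]])
def cad(p): return (np.asarray(p)[:2]-C)@R
def wor(p): return C+R@np.asarray(p)
E
python3 - <<'E'
from h import *
im=np.load('pics/top_i.npy');d=np.load('pics/top_d.npy');W=world('top',d)
px=lambda x,y:((x+.5)/6-.5+295,(y+.5)/6-.5+160)
hsv=cv2.cvtColor(im,cv2.COLOR_BGR2HSV)
for nm,p,z in(('tab',(634,372),.1005),('bar0',(428,170),.098),('bar1',(482,335),.098)):
    w=ray('top',*px(*p),z);print(nm,w,cad(w))
for nm,lo,hi,box in(('lime',35,80,(195,190,235,220)),('lemon',20,34,(240,205,275,235))):
    x0,y0,x1,y1=box;y=np.zeros(d.shape,np.uint8);y[y0:y1,x0:x1]=cv2.inRange(hsv,(lo,110,40),(hi,255,255))[y0:y1,x0:x1]
    n,l,s,c=cv2.connectedComponentsWithStats(y);k=1+s[1:,4].argmax()
    q=W[l==k];q=q[q[:,2]<.1];uv=np.argwhere(l==k)[:,::-1]
    pts=np.array([ray('top',*p,.04)[:2] for p in uv])*1000
    print(nm,s[k,4],cv2.minAreaRect(pts.astype(np.float32)),pts.mean(0),np.percentile(q[:,2],[5,95]))
    w,V=np.linalg.eigh(np.cov(pts.T));print('axis deg',np.degrees(np.arctan2(V[1,1],V[0,1])),4*np.sqrt(w))
for n in('tab',): pass
E
```

```text
tab [ 0.46424557 -0.22582494  0.1005    ] [-0.07901799 -0.11324988]
bar0 [ 0.56930723 -0.11942332  0.098     ] [ 0.0537815  -0.04452177]
bar1 [ 0.4827787  -0.14740623  0.098     ] [-0.03715922 -0.04439631]
lime 166 ((514.1350708007812, 365.4019470214844), (46.97797393798828, 44.67487335205078), 34.98881530761719) [514.00798848 366.0288273 ] [0.04526422 0.0656497 ]
axis deg -175.10254386293977 [43.98679991 52.42286638]
lemon 255 ((465.506103515625, 221.65811157226562), (52.03551483154297, 58.49172592163086), 0.7038081884384155) [464.935359   221.12418661] [0.04265402 0.06734167]
axis deg 122.50240569881181 [51.17211493 67.3677071 ]
```

```bash
python3 -m inch '[{"dx":30,"dy":-23,"turn":-4.3},{"dx":30,"dy":-23,"turn":-4.3},{"dx":30,"dy":-23,"turn":-4.3},{"dx":30,"dy":-23,"turn":-4.3},{"dx":30,"dy":-23,"turn":-4.3},{"dx":30,"dy":-23,"turn":-4.3},{"dx":30,"dy":-23,"turn":-4.3},{"dx":30,"dy":-23,"turn":-4.3},{"dy":-35,"turn":-4.3},{"dy":-35,"turn":-4.3},{"dy":-35,"turn":-4.3},{"dy":-35,"turn":-4.1}]' 0.45 20
python3 -m inch '[{"dy":-35},{"dy":-35},{"dy":-35},{"dy":-35},{"dy":-35},{"dy":-35},{"dy":-35},{"dy":-35},{"dy":-35},{"dy":-35},{"dy":-35},{}]'
```

```text
schema error: expected keys dx, dy, dz, turn
schema error: expected keys dx, dy, dz, turn
```

```bash
python3 -m inch '[{"dx":30,"dy":-23,"dz":0,"turn":-4.3},{"dx":30,"dy":-23,"dz":0,"turn":-4.3},{"dx":30,"dy":-23,"dz":0,"turn":-4.3},{"dx":30,"dy":-23,"dz":0,"turn":-4.3},{"dx":30,"dy":-23,"dz":0,"turn":-4.3},{"dx":30,"dy":-23,"dz":0,"turn":-4.3},{"dx":30,"dy":-23,"dz":0,"turn":-4.3},{"dx":30,"dy":-23,"dz":0,"turn":-4.3},{"dx":0,"dy":-35,"dz":0,"turn":-4.3},{"dx":0,"dy":-35,"dz":0,"turn":-4.3},{"dx":0,"dy":-35,"dz":0,"turn":-4.3},{"dx":0,"dy":-35,"dz":0,"turn":-4.1}]' 0.45 20
python3 -m inch '[{"dx":0,"dy":-35,"dz":0,"turn":0},{"dx":0,"dy":-35,"dz":0,"turn":0},{"dx":0,"dy":-35,"dz":0,"turn":0},{"dx":0,"dy":-35,"dz":0,"turn":0},{"dx":0,"dy":-35,"dz":0,"turn":0},{"dx":0,"dy":-35,"dz":0,"turn":0},{"dx":0,"dy":-35,"dz":0,"turn":0},{"dx":0,"dy":-35,"dz":0,"turn":0},{"dx":0,"dy":-35,"dz":0,"turn":0},{"dx":0,"dy":-35,"dz":0,"turn":0},{"dx":0,"dy":-35,"dz":0,"turn":0},{"dx":0,"dy":0,"dz":0,"turn":0}]'
```

```text
t: 1.1
ee_pos: [0.4598, 0.2591, 0.2558]
tool_rot: [0.59, 0.808, -0.0, -0.0]
force: [0.5, -0.6, -1.1]
width: 0.0386
finger_force: 0.0
t: 2.1
ee_pos: [0.459, -0.1316, 0.2564]
tool_rot: [0.592, 0.806, -0.002, 0.001]
force: [0.8, -1.1, 0.8]
width: 0.0384
finger_force: 0.0
```

```bash
python3 -m inch '[{"dx":2,"dy":-32,"dz":-20,"turn":0.2},{"dx":2,"dy":-32,"dz":-30,"turn":0.2},{"dx":1,"dy":-30,"dz":-30,"turn":0.2},{"dx":0,"dy":0,"dz":-26,"turn":0},{"dx":0,"dy":0,"dz":0,"turn":0},{"dx":0,"dy":0,"dz":0,"turn":0}]'
python3 - <<'E'
from h import *
im,d=grab('scene')
im2,d2=grab('top')
a_=cv2.resize(im[150:270,260:420],(800,600),interpolation=cv2.INTER_CUBIC);cv2.imwrite('pics/s1.png',a_)
E
```

```text
t: 2.6
ee_pos: [0.4641, -0.215, 0.1514]
tool_rot: [0.584, 0.812, -0.0, -0.002]
force: [0.1, 0.9, 1.1]
width: 0.0385
finger_force: 0.0
```

View pics/s1.png

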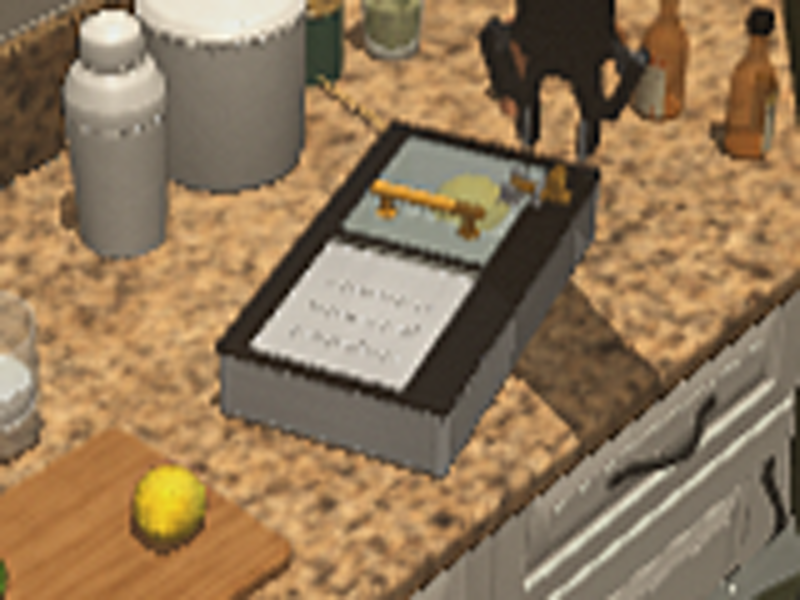

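The scene shows the fingers, at (530,140) and (585,145), above and around the brass tab at (557,185), about 10 mm short in y. Next I'll correct that, lower and grip.

```bash
python3 -m inch '[{"dx":0,"dy":-10,"dz":0,"turn":0},{"dx":0,"dy":0,"dz":-18,"turn":0},{"dx":0,"dy":0,"dz":-18,"turn":0},{"dx":0,"dy":0,"dz":0,"turn":0},{"dx":0,"dy":0,"dz":0,"turn":0}]'
python3 -m inch '[{"dx":0,"dy":0,"dz":0,"turn":0},{"dx":0,"dy":0,"dz":0,"turn":0},{"dx":0,"dy":0,"dz":0,"turn":0},{"dx":0,"dy":0,"dz":0,"turn":0},{"dx":0,"dy":0,"dz":0,"turn":0},{"dx":0,"dy":0,"dz":0,"turn":0}]' 0 25
```

```text
t: 3.12
ee_pos: [0.4652, -0.2258, 0.1171]
tool_rot: [0.583, 0.812, 0.0, 0.0]
force: [-0.4, 0.7, -0.1]
width: 0.0385
finger_force: 0.0
t: 3.62
ee_pos: [0.466, -0.2261, 0.1178]
tool_rot: [0.584, 0.812, 0.0, 0.001]
force: [-0.1, 1.0, 4.3]
width: 0.0114
finger_force: 29.0
```

```bash
python3 -m inch '[{"dx":-4,"dy":-1.3,"dz":0,"turn":0},{"dx":-4,"dy":-1.3,"dz":0,"turn":0},{"dx":-4,"dy":-1.3,"dz":0,"turn":0},{"dx":-3,"dy":-1,"dz":0,"turn":0},{"dx":-2,"dy":-0.6,"dz":0,"turn":0},{"dx":0,"dy":0,"dz":0,"turn":0},{"dx":0,"dy":0,"dz":0,"turn":0}]'
```

```text
t: 4.2
ee_pos: [0.4552, -0.2296, 0.118]
tool_rot: [0.582, 0.813, 0.003, 0.005]
force: [18.7, 6.3, -5.2]
width: 0.011
finger_force: 27.7
```

```bash
python3 -m inch '[{"dx":-3,"dy":-1,"dz":0,"turn":0},{"dx":0,"dy":0,"dz":0,"turn":0},{"dx":0,"dy":0,"dz":0,"turn":0}]' - 40
python3 -m inch '[{"dx":5,"dy":1.7,"dz":0,"turn":0},{"dx":0,"dy":0,"dz":0,"turn":0},{"dx":0,"dy":0,"dz":0,"turn":0}]'
python3 -m inch '[{"dx":0,"dy":0,"dz":0,"turn":0},{"dx":0,"dy":0,"dz":0,"turn":0},{"dx":0,"dy":0,"dz":0,"turn":0},{"dx":0,"dy":0,"dz":0,"turn":0}]' 0.45
python3 -m inch '[{"dx":0,"dy":0,"dz":30,"turn":0},{"dx":0,"dy":0,"dz":30,"turn":0},{"dx":0,"dy":0,"dz":0,"turn":0},{"dx":0,"dy":0,"dz":0,"turn":0}]' 0
```

```text
t: 4.45
ee_pos: [0.455, -0.2297, 0.1181]
tool_rot: [0.581, 0.814, 0.005, 0.007]
force: [25.5, 8.7, -11.4]
width: 0.0103
finger_force: 42.6
t: 4.7
ee_pos: [0.4554, -0.2295, 0.118]
tool_rot: [0.582, 0.813, 0.002, 0.004]
force: [12.2, 5.3, -1.0]
width: 0.0103
finger_force: 43.9
t: 5.03
ee_pos: [0.4494, -0.2309, 0.1165]
tool_rot: [0.584, 0.812, -0.0, -0.0]
force: [-0.0, 0.6, -0.6]
width: 0.0383
finger_force: 0.0
t: 5.37
ee_pos: [0.4504, -0.2313, 0.1778]
tool_rot: [0.584, 0.812, 0.0, 0.002]
force: [-0.2, 0.8, -0.8]
width: 0.0005
finger_force: 0.0
```

Run:
```python
from h import *
b=np.load('pics/scene_i.npy');im,d=grab('scene')
c=viewer.get_calibration('scene');K=np.array(c['camera_matrix']);T=np.array(c['camera_from_world'])
def prj(p): q=K@(T[:3,:3]@p+T[:3,3]);return q[:2]/q[2]
t=np.array([.4642,-.2258,.1005]);e=np.array([np.cos(a),np.sin(a),0])
p0,p1=prj(t),prj(t-.014*e);print(p0,p1)
h=[]
for x in(b,im):
    y=x[172:197,355:382];h.append(cv2.resize(y,(594,300) if 0 else None,fx=14,fy=14,interpolation=cv2.INTER_CUBIC))
    m=cv2.inRange(cv2.cvtColor(y,cv2.COLOR_BGR2HSV),(10,150,90),(28,255,255));m[:, :9]=0
    print(np.argwhere(m)[:,::-1].mean(0)+(355,172),(m>0).sum())
cv2.imwrite('pics/cmp.png',np.hstack(h))
```

```text
[372.099531   183.72373699] [375.38099871 184.51738407]
[370.16666667 186.7       ] 30
[372.51515152 186.66666667] 33
```

View pics/cmp.png

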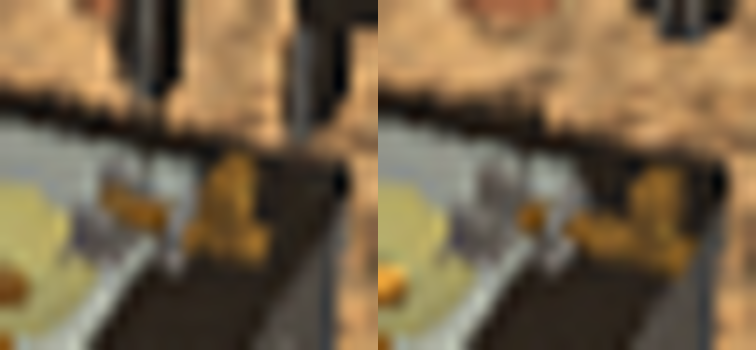

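The picture shows the tab moved about 3.2 px to the right, which is about 14 mm, and the bolt tip withdrawn from the lugs. The catch is at its stop. Next I'll push the cover with closed fingers.

```bash
python3 -m inch '[{"dx":28,"dy":23,"dz":0,"turn":0},{"dx":28,"dy":24,"dz":0,"turn":0},{"dx":28,"dy":24,"dz":0,"turn":0},{"dx":0,"dy":0,"dz":-20,"turn":0},{"dx":0,"dy":0,"dz":-20,"turn":0},{"dx":0,"dy":0,"dz":-20,"turn":0},{"dx":0,"dy":0,"dz":-12,"turn":0},{"dx":0,"dy":0,"dz":0,"turn":0},{"dx":0,"dy":0,"dz":0,"turn":0}]' 0 25
```

```text
t: 6.17
ee_pos: [0.5328, -0.1595, 0.103]
tool_rot: [0.584, 0.812, -0.001, -0.002]
force: [0.2, 0.1, 0.3]
width: 0.0002
finger_force: 0.0
```

```bash
python3 -m inch '[{"dx":-3,"dy":9.5,"dz":0,"turn":0},{"dx":-3,"dy":9.5,"dz":0,"turn":0},{"dx":-3,"dy":9.5,"dz":0,"turn":0},{"dx":-3.2,"dy":9.5,"dz":0,"turn":0}]'
python3 -m inch '[{"dx":-3.1,"dy":9.5,"dz":0,"turn":0},{"dx":-3.1,"dy":9.5,"dz":0,"turn":0},{"dx":-3.1,"dy":9.5,"dz":0,"turn":0},{"dx":-3.1,"dy":9.5,"dz":0,"turn":0},{"dx":-3.1,"dy":9.5,"dz":0,"turn":0},{"dx":-3.1,"dy":9.5,"dz":0,"turn":0},{"dx":-3.1,"dy":9.5,"dz":0,"turn":0},{"dx":-3.1,"dy":9.5,"dz":0,"turn":0},{"dx":-3.1,"dy":9.5,"dz":0,"turn":0},{"dx":-3.1,"dy":9.5,"dz":0,"turn":0},{"dx":-3.1,"dy":9.5,"dz":0,"turn":0}]'
```

```text
t: 6.5
ee_pos: [0.5214, -0.1208, 0.105]
tool_rot: [0.584, 0.812, 0.0, 0.0]
force: [0.3, -2.2, 0.4]
width: -0.0002
finger_force: 1.2
t: 7.42
ee_pos: [0.4875, -0.0162, 0.1044]
tool_rot: [0.584, 0.812, 0.0, 0.0]
force: [1.1, -2.3, 1.9]
width: -0.0002
finger_force: 1.2
```

```bash
python3 -m inch '[{"dx":-2,"dy":6,"dz":0,"turn":0},{"dx":-2,"dy":6,"dz":0,"turn":0},{"dx":-1.5,"dy":5,"dz":0,"turn":0},{"dx":-1.5,"dy":5,"dz":0,"turn":0},{"dx":0,"dy":0,"dz":0,"turn":0},{"dx":0,"dy":0,"dz":0,"turn":0}]'
```

```text
t: 7.92
ee_pos: [0.4808, 0.0041, 0.1044]
tool_rot: [0.584, 0.812, -0.0, 0.001]
force: [1.4, -4.6, 0.6]
width: -0.0002
finger_force: 2.3
```

```bash
python3 -m inch '[{"dx":-1,"dy":3,"dz":0,"turn":0},{"dx":-1,"dy":3,"dz":0,"turn":0},{"dx":0,"dy":0,"dz":0,"turn":0},{"dx":0,"dy":0,"dz":0,"turn":0}]'
```

```text
t: 8.25
ee_pos: [0.4807, 0.0047, 0.1046]
tool_rot: [0.586, 0.81, -0.001, 0.004]
force: [5.1, -21.4, -3.9]
width: -0.0001
finger_force: 11.2
```

```bash
python3 -m inch '[{"dx":3,"dy":-9,"dz":0,"turn":0},{"dx":2,"dy":-6,"dz":10,"turn":0},{"dx":0,"dy":0,"dz":30,"turn":0},{"dx":0,"dy":0,"dz":30,"turn":0},{"dx":0,"dy":0,"dz":30,"turn":0},{"dx":0,"dy":0,"dz":0,"turn":0}]'
python3 - <<'E'
from h import *
i0=cv2.imread('pics/top0.png');t,_=grab('top');s,_=grab('scene')
f=lambda x,w,h:cv2.resize(x,(w,h),interpolation=cv2.INTER_CUBIC)
A=np.hstack([f(i0[185:225,196:236],300,300),f(t[185:225,196:236],300,300)])
B=f(s[150:270,200:440],600,300)
cv2.imwrite('pics/l.png',np.vstack([A,B]))
E
```

```text
t: 8.75
ee_pos: [0.4855, -0.0038, 0.2089]
tool_rot: [0.584, 0.812, 0.002, 0.002]
force: [0.1, -0.2, -0.4]
width: 0.0003
finger_force: 0.0
```

View pics/l.png

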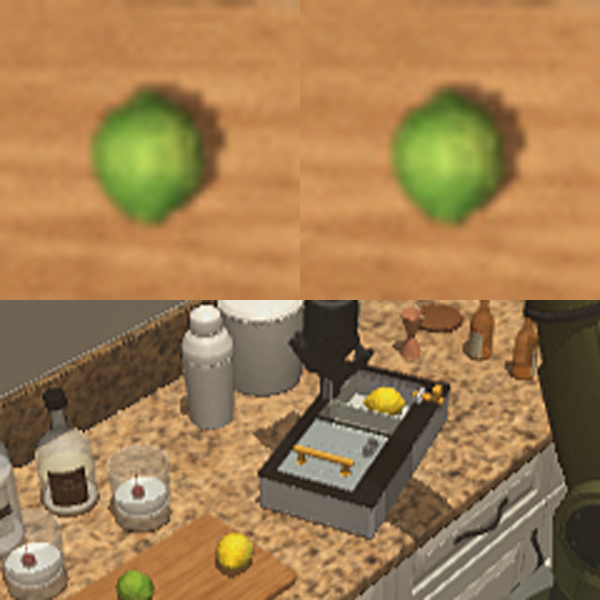

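The cover is fully open over the steel half and the stored lemon is undisturbed. The lime's long axis runs along world x (vertical in the picture), centred at about (215,205) in the top image.

```bash
python3 -m inch '[{"dx":2.5,"dy":31,"dz":0,"turn":6},{"dx":2.5,"dy":31,"dz":0,"turn":6},{"dx":2.5,"dy":31,"dz":0,"turn":6},{"dx":2.5,"dy":31,"dz":0,"turn":6},{"dx":2.5,"dy":31,"dz":0,"turn":6},{"dx":2.5,"dy":31,"dz":0,"turn":6},{"dx":2.5,"dy":31,"dz":0,"turn":6},{"dx":2.5,"dy":31,"dz":0,"turn":6},{"dx":2.5,"dy":31,"dz":0,"turn":6},{"dx":2.5,"dy":31,"dz":0,"turn":6},{"dx":2.5,"dy":30,"dz":0,"turn":6},{"dx":2,"dy":30,"dz":0,"turn":6}]' 1 25
python3 -m inch '[{"dx":0,"dy":0,"dz":-30,"turn":0},{"dx":0,"dy":0,"dz":-30,"turn":0},{"dx":0,"dy":0,"dz":0,"turn":0},{"dx":0,"dy":0,"dz":0,"turn":0}]'
```

```text
t: 9.85
ee_pos: [0.5118, 0.3672, 0.2022]
tool_rot: [-0.008, 1.0, -0.001, -0.002]
force: [-0.2, 0.6, -1.1]
width: 0.0852
finger_force: 0.0
t: 10.18
ee_pos: [0.5114, 0.3648, 0.1417]
tool_rot: [-0.005, 1.0, -0.002, -0.003]
force: [0.9, -0.7, 0.6]
width: 0.0852
finger_force: 0.0
```

```bash
python3 -m inch '[{"dx":2,"dy":0,"dz":-25,"turn":0},{"dx":0,"dy":0,"dz":-25,"turn":0},{"dx":0,"dy":0,"dz":-20,"turn":0},{"dx":0,"dy":0,"dz":-15,"turn":0},{"dx":0,"dy":0,"dz":-10,"turn":0},{"dx":0,"dy":0,"dz":0,"turn":0},{"dx":0,"dy":0,"dz":0,"turn":0}]'
python3 -m inch '[{"dx":0,"dy":0,"dz":0,"turn":0},{"dx":0,"dy":0,"dz":0,"turn":0},{"dx":0,"dy":0,"dz":0,"turn":0},{"dx":0,"dy":0,"dz":0,"turn":0},{"dx":0,"dy":0,"dz":0,"turn":0},{"dx":0,"dy":0,"dz":0,"turn":0},{"dx":0,"dy":0,"dz":0,"turn":0}]' 0 25
```

```text
t: 10.77
ee_pos: [0.5156, 0.366, 0.0502]
tool_rot: [-0.005, 1.0, 0.0, 0.0]
force: [0.0, 0.4, 1.2]
width: 0.0853
finger_force: 0.0
t: 11.35
ee_pos: [0.5157, 0.3662, 0.0508]
tool_rot: [-0.005, 1.0, 0.001, 0.001]
force: [-1.0, -0.7, 6.8]
width: 0.0457
finger_force: 24.7
```

```bash
python3 -m inch '[{"dx":0,"dy":0,"dz":20,"turn":0},{"dx":0,"dy":0,"dz":35,"turn":0},{"dx":0,"dy":0,"dz":40,"turn":0},{"dx":0,"dy":0,"dz":40,"turn":0},{"dx":0,"dy":-10,"dz":15,"turn":0},{"dx":0,"dy":-20,"dz":0,"turn":0},{"dx":0,"dy":-30,"dz":0,"turn":-6},{"dx":0,"dy":-30,"dz":0,"turn":-6},{"dx":0,"dy":-30,"dz":0,"turn":-6},{"dx":0,"dy":-30,"dz":0,"turn":-6}]'
python3 -m inch '[{"dx":2,"dy":-30,"dz":0,"turn":-6},{"dx":2,"dy":-30,"dz":0,"turn":-6},{"dx":2,"dy":-30,"dz":0,"turn":-6},{"dx":2,"dy":-30,"dz":0,"turn":-6},{"dx":2,"dy":-30,"dz":0,"turn":-6},{"dx":1,"dy":-30,"dz":0,"turn":-6},{"dx":0,"dy":-30,"dz":0,"turn":-6},{"dx":0,"dy":-30,"dz":0,"turn":-6},{"dx":0,"dy":-30,"dz":0,"turn":0},{"dx":0,"dy":-30,"dz":0,"turn":0},{"dx":0,"dy":0,"dz":0,"turn":0},{"dx":0,"dy":0,"dz":0,"turn":0}]'
```

```text
t: 12.18
ee_pos: [0.5149, 0.2145, 0.1999]
tool_rot: [0.205, 0.979, 0.0, 0.0]
force: [0.9, 0.3, -1.2]
width: 0.046
finger_force: 25.9
t: 13.18
ee_pos: [0.5259, -0.0862, 0.1998]
tool_rot: [0.585, 0.811, -0.0, 0.0]
force: [0.5, 0.6, -1.2]
width: 0.0459
finger_force: 25.9
```

```bash
python3 -m inch '[{"dx":1,"dy":-25,"dz":0,"turn":0},{"dx":0,"dy":-20,"dz":-20,"turn":0},{"dx":0,"dy":0,"dz":-30,"turn":0},{"dx":0,"dy":0,"dz":-20,"turn":0},{"dx":0,"dy":0,"dz":0,"turn":0},{"dx":0,"dy":0,"dz":0,"turn":0}]'
python3 - <<'E'
from h import *
s,_=grab('scene')
cv2.imwrite('pics/p.png',cv2.resize(s[150:255,285:425],(800,600),interpolation=cv2.INTER_CUBIC))
o=get_obs();p=o['ee_pos'];print(p,cad(p))
E
```

```text
t: 13.68
ee_pos: [0.5269, -0.1277, 0.129]
tool_rot: [0.583, 0.812, -0.0, -0.001]
force: [0.1, 0.4, 0.9]
width: 0.046
finger_force: 26.0
[ 0.52765413 -0.12810523  0.13004915] [ 0.01148419 -0.03990724]
```

View pics/p.png

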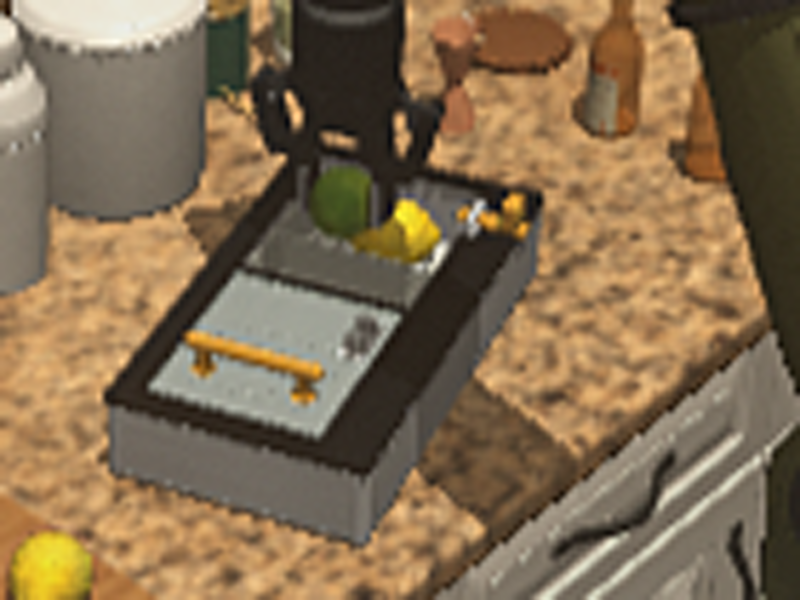

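The lime, at (342,203), is held above the empty pan next to the stored lemon at (405,230), and the way down is clear.

```bash
python3 -m inch '[{"dx":1,"dy":-2,"dz":-20,"turn":0},{"dx":0,"dy":0,"dz":-20,"turn":0},{"dx":0,"dy":0,"dz":-15,"turn":0},{"dx":0,"dy":0,"dz":-12,"turn":0},{"dx":0,"dy":0,"dz":-8,"turn":0},{"dx":0,"dy":0,"dz":-4,"turn":0},{"dx":0,"dy":0,"dz":0,"turn":0},{"dx":0,"dy":0,"dz":0,"turn":0}]'
python3 -m inch '[{"dx":0,"dy":0,"dz":-2,"turn":0},{"dx":0,"dy":0,"dz":-2,"turn":0},{"dx":0,"dy":0,"dz":0,"turn":0},{"dx":0,"dy":0,"dz":0,"turn":0}]'
```

```text
t: 14.4
ee_pos: [0.5288, -0.1311, 0.0512]
tool_rot: [0.584, 0.812, 0.0, 0.001]
force: [1.2, -0.0, -0.2]
width: 0.046
finger_force: 26.0
t: 14.73
ee_pos: [0.5282, -0.1312, 0.0465]
tool_rot: [0.584, 0.812, 0.0, 0.0]
force: [-0.2, 0.7, -0.3]
width: 0.0456
finger_force: 26.0
```

Lime bottom should be about at the floor. I'll go down until there is contact.

```bash
python3 -m inch '[{"dx":0,"dy":0,"dz":-1.5,"turn":0},{"dx":0,"dy":0,"dz":0,"turn":0},{"dx":0,"dy":0,"dz":0,"turn":0}]'
```

```text
t: 14.98
ee_pos: [0.5283, -0.1313, 0.0458]
tool_rot: [0.584, 0.812, 0.0, 0.0]
force: [-1.9, 1.3, 8.7]
width: 0.0454
finger_force: 26.6
```

Contact, 8.7 N. I'll open part way and rise.

```bash
python3 -m inch '[{"dx":0,"dy":0,"dz":0,"turn":0},{"dx":0,"dy":0,"dz":0,"turn":0},{"dx":0,"dy":0,"dz":0,"turn":0},{"dx":0,"dy":0,"dz":0,"turn":0}]' 0.76
python3 -m inch '[{"dx":0,"dy":0,"dz":10,"turn":0},{"dx":0,"dy":0,"dz":20,"turn":0},{"dx":0,"dy":0,"dz":25,"turn":0},{"dx":0,"dy":0,"dz":30,"turn":0},{"dx":0,"dy":0,"dz":30,"turn":0},{"dx":0,"dy":0,"dz":20,"turn":0},{"dx":0,"dy":30,"dz":0,"turn":0},{"dx":0,"dy":35,"dz":0,"turn":0},{"dx":0,"dy":35,"dz":0,"turn":0},{"dx":0,"dy":35,"dz":0,"turn":0},{"dx":0,"dy":0,"dz":0,"turn":0},{"dx":0,"dy":0,"dz":0,"turn":0}]'
python3 - <<'E'
from h import *
s,d=grab('scene');W=world('scene',d)
cv2.imwrite('pics/f.png',cv2.resize(s[150:255,285:425],(800,600),interpolation=cv2.INTER_CUBIC))
m=cv2.inRange(cv2.cvtColor(s,cv2.COLOR_BGR2HSV),(35,110,40),(80,255,255));m[:170]=0;m[215:]=0;m[:,:325]=0;m[:,375:]=0
q=W[m>0];print(len(q),q.mean(0),cad(q.mean(0)),q[:,2].max())
E
```

```text
t: 15.32
ee_pos: [0.5281, -0.1312, 0.0447]
tool_rot: [0.584, 0.812, -0.0, -0.0]
force: [0.1, 0.2, -0.4]
width: 0.065
finger_force: 0.0
t: 16.32
ee_pos: [0.528, 0.0065, 0.1804]
tool_rot: [0.582, 0.813, 0.0, -0.0]
force: [-0.4, -0.9, 0.2]
width: 0.0647
finger_force: 0.0
41 [ 0.49595303 -0.09239672  0.0847708 ] [-0.00763081  0.00384975] 1.2112373628825548
```

View pics/f.png

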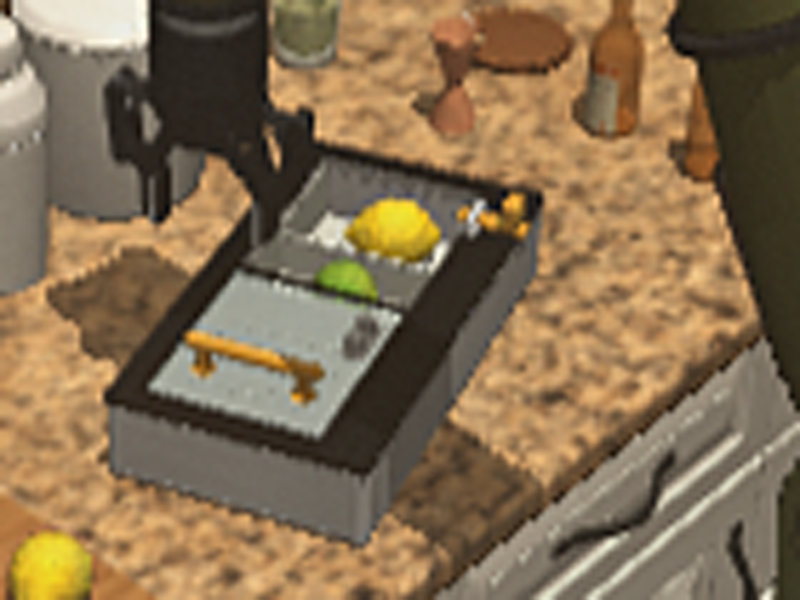

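The lime sits in the empty pan, with its top at (345,280), beside the undisturbed lemon. The cover is open, the catch is drawn and the gripper is clear.

```bash
python3 -c "
from station import ctrl
print(ctrl.close_job())"
```

```text
the job is handed in; nothing more can be done
None
```

I drew the catch back to its stop, slid the cover fully open, set the lime down in the empty pan beside the lemon, and handed the job in at about 16 s; the judge's result was not shown.

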